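# Close a split instrument housing on its dowels and hold it pressed

## Robot

A 6-joint arm with a two-finger parallel gripper is mounted at the origin on the work surface. World frame = base frame: x ahead of the robot, y to its left, z up, the work surface at z = 0. Lengths are in m, angles in rad, forces in N, time in s.
With the tool pointing down it reaches from about 0.375 to 0.75 m from the base axis. Payload 9 kg.
Tool frame: the origin (TCP) lies between the finger pads; the fingertips stand 17 mm ahead of it and the grasp point (between the pads) lies 2 mm behind it; x points along the fingers, z is the direction in which the jaws open and shut, and the axes are right-handed (so a half turn about x gives the same grasp; the last joint's range is limited). The gripper opens to 85 mm and grips with 20 to 120 N. Pads are 22 mm wide; open, the fingers measure 114 mm over their backs; the gripper's body (76 mm by 85 mm) begins 54 mm behind the grasp point. The pads swing forward as they close: fully open they stand 13 mm farther back than shut.
Start: joints at [-1.435, 0.104, 0.097, 1.564, 0, 1.353], TCP at [0.208, -0.563, 0.248] pointing down, gripper open.
Joint ranges: [-2.99, 2.99], [-0.84, 1.86], [-1.1, 1.16], [-1.84, 2.11], [-1.51, 1.56], [-3.14, 3.14]. Speed limits (rad/s): [2.22, 2.22, 2.57, 3.14, 3.14, 3.14].

## Interface

Orientations are given as a 3x3 rotation matrix whose columns are the frame's x, y, z axes.
In Python, from rig import arm, eyes, nets gives the robot as it stands.
- The arm moves only by the tool play_rows, never from a script. Its argument "targets" is a list of rows, each an object of numbers: "grip": the finger opening in m, from 0 to 0.0854; "dx", "dy", "dz": the shift along the world's x, y, z in m; "turn": the turn about the world's z in rad. In form: [{"grip": .., "dx": .., "dy": .., "dz": .., "turn": ..}, ...]. A call has 1 to 10 rows; each row is the pose to reach, as a shift and turn from the pose commanded when the call began; what a row does not reach only later rows make up. A row lasts 1/10 s, in which the tool goes at most 50 mm and 8.59 degrees, less where a joint would pass 70% of its speed; a pose out of reach is approached as far as the arm can. A call with a gripper value outside its range is refused whole. The fingers move at their own pace and stop on an object; the grip force is fixed at half the most. Time passes only in rows, so rows that repeat a pose let the fingers close. It gives the time, the measured TCP pose, the force and the opening at its end, in the units of the state.
- arm.state(): the state, without advancing time (a new reading comes with each control period).
- eyes.snapshot(name): name is "scene" or "top"; returns a dict with "image" (400x640x3 uint8, blue, green, red), "fx", "fy", "cx", "cy" (pixels), "k1" (the pictures are not rectified: a ray, as slopes to the right and down, at radius r is drawn at 1 + k1 r^2 times it, then the intrinsics apply), "world_to_cam" (4x4, takes a point from world to camera coordinates). Camera axes: x right, y down, z forward; pixel columns grow to the right and rows downward; lengths in m; the calibration is good to about 2 mm. A picture is of the moment at which its call begins. There is no depth.
- arm.close_job(): hands the job in, once; it reports no verdict.
Trained networks look in the newest picture that a camera, given by its name, has taken for a name from the list of things; names that differ only in an ending like _2 or _b are one class to them, and where a whole thing is asked for, a point or a joint stands for the part that bears it (a point fixed in the world has none). Each returns a list of dicts, best first, with "conf" (0 to 1); they miss things now and then, are a little off and sometimes report something else, mostly with a low value. They report only what shows in the picture. A call takes as long as a camera call. They do not tell look-alikes from the thing itself.
- nets.trace(camera, name): "pixels" (400x640 bool, what is visible of it) and "box" ([centre column, centre row, width, height] in pixels, round what is visible of it).
The state is a dict: "t": time; "qpos": joint angles; "joint_vel": joint speeds; "effort": joint torques, N m; "tool_pos": TCP position; "tool_rot": TCP orientation; "contact_force": force on the tool from outside, world axes, zero at the start; "moment": the same for the moment, N m; "opening": finger opening in m.
Only numpy, scipy, OpenCV 4.12 (cv2) and the standard library are available. Lean on these libraries where they do the work, as an engineer would, in place of code of your own. Each camera call takes 0.05 s, during which the arm holds its last target.

## Task

The lower half of a handheld instrument's housing sits in the spring-loaded closing jig with its two dowels pointing up. Pick up the matching upper half (the longer of the two loose halves, the one with a snout at one end), fit it fully home on the dowels with its snout over the lower half's snout, and press the closed pair gently down until the jig's sprung carriage has sunk about 8 mm. Finish while still holding the pair pressed down like that: do not let go or back off, and leave everything else on the bench where it is.

Things in the scene. Friction and masses are not known exactly. Their poses are not given: they have to be found in the camera images.
- upper_center (a point): Centre (half-way up) of the loose upper half: a grey plastic slab 120 mm long (x), 52 mm wide (y), 22 mm thick, plus a snout 14 mm long and 20 mm wide, full thickness, at its +x end. It lies flat on the bench, right side up (z up; dark window and keys on top). About 0.12 kg. It can be gripped across its 52 mm width at the middle.
- upper_snout (a point): Point of the upper half at the outer face of its snout, 74 mm from its centre along its +x, half-way up.
- seat (a point): Fixed to the lower half: where the upper half's centre lies when the housing is closed (the upper half's axes then lie along this point's axes). It is 11 mm above the joint face, which is the flat top of the lower half, and 72 mm above the bench while the carriage is up; it sinks with the carriage.
- seat_snout (a point): Fixed to the lower half: where the upper half's snout point lies when the housing is closed, 74 mm from the seat along its +x.
- carriage (a joint): How far the jig's sprung carriage, with the lower half on it, has sunk straight down, in m: 0 up (as it starts), 0.015 at the bottom stop. Its springs need about 4 N of push to start moving and 0.8 N more for each mm; 8 mm takes about 10 N. It springs back up when released.
- upper: The same upper half; this origin is the centre of its underside. Two vertical holes on its centreline go right through: 9.4 mm wide, 42 mm from the centre towards -x, and 7.4 mm wide, 42 mm from the centre towards +x.
- lower_half (a point): The lower half, grey, 120 x 52 x 20 mm, the same snout at +x; this point: centre of its underside. Two steel dowels stand 18 mm above its top face, the last 4 mm tapered: 8 mm thick 42 mm from the centre towards -x, 6 mm thick 42 mm towards +x. It sits in a jig 176 x 116 mm bolted to the bench; 7 to 10 mm beyond its sides black strips rise to 14 mm below its top face.
- short_center (a point): Centre of the other loose half, which belongs to another instrument: 92 x 52 x 22 mm, no snout. To be left alone.
- screw_dish: Bystander: small open aluminium dish, 54 mm across and 22 mm high; origin at the centre of its underside. To be left alone.
- flux_bottle: Bystander: small amber glass bottle, 38 mm across, 70 mm high; origin at the centre of its underside. To be left alone.
- reel: Bystander: white plastic reel standing on its flange, 52 mm across, 32 mm high; origin at the centre of its underside. To be left alone.
- screwdriver: Bystander: black-handled screwdriver lying down, 170 mm long; origin under its middle. To be left alone.
- heatsink: Bystander: finned aluminium heat sink, 40 x 40 x 23 mm; origin at the centre of its underside. To be left alone.
Mind the look-alikes: they are no part of the job. Leave any orange look-alike of the upper alone.

How it is judged:
By the outcome, as a careful person would: the job done as asked, in the order asked, and still so for the second after the job is handed in, while the arm keeps its last pose, push and grip.
It also fails if it takes over 38 s, if anything falls off the work surface, if the arm or the gripper's body presses on something with over 40 N, if the wrist force passes 120 N, or if a joint passes its speed limit or range.

## Working session

There is one attempt and no reset: what is moved stays moved. The work goes in short steps, Python scripts to look and compute and a tool call to move; the robot and the scene stay as the last step left them, time stands still between calls to the robot, and variables do not carry over. Pictures are saved under pics/ and viewed, and the job is handed in when it is done.

Besides the shell and the picture viewer there is one more tool, called after "Request:" by a JSON object that holds its "op" and its "data". play_rows: Moves the arm, as the interface text tells. Its arguments: {"type":"object","properties":{"targets":{"type":"array","items":{"type":"object","properties":{"grip":{"type":"number"},"dx":{"type":"number"},"dy":{"type":"number"},"dz":{"type":"number"},"turn":{"type":"number"}}}}},"required":["targets"]}

```bash
ls; mkdir -p pics; cat > h.py <<'E'
import numpy as np, cv2
from rig import arm, eyes, nets
def und(s,u,v):
    x=(u-s['cx'])/s['fx'];y=(v-s['cy'])/s['fy']
    X,Y=x,y
    for _ in range(30):
        f=1+s['k1']*(X*X+Y*Y);X,Y=x/f,y/f
    return X,Y
def ray(s,u,v):
    X,Y=und(s,u,v);T=np.array(s['world_to_cam']);R=T[:3,:3];c=-R.T@T[:3,3]
    d=R.T@np.array([X,Y,1.]);return c,d/np.linalg.norm(d)
def onz(s,u,v,z):
    c,d=ray(s,u,v);return c+d*(z-c[2])/d[2]
def proj(s,P):
    T=np.array(s['world_to_cam']);p=T[:3,:3]@np.array(P)+T[:3,3];x,y=p[:2]/p[2];f=1+s['k1']*(x*x+y*y)
    return s['fx']*x*f+s['cx'],s['fy']*y*f+s['cy']
def tri(r1,r2):
    (c1,d1),(c2,d2)=r1,r2
    A=np.stack([d1,-d2],1);t=np.linalg.lstsq(A,c2-c1,rcond=None)[0]
    p,q=c1+d1*t[0],c2+d2*t[1];return (p+q)/2,np.linalg.norm(p-q)
E
python3 - <<'E'
from h import *
import pickle
print(arm.state())
S={}
for n in ("scene","top"):
    s=eyes.snapshot(n);S[n]=s;cv2.imwrite(f"pics/{n}0.png",s['image'])
    T=np.array(s['world_to_cam']);print(n,s['fx'],s['k1'],-T[:3,:3].T@T[:3,3],T[:3,:3].round(2).tolist())
    for k in ("upper","lower_half","short_center"):
        for d in nets.trace(n,k): 
            u,v=d['box'][:2];print(k,round(d['conf'],2),np.round(d['box']),onz(s,u,v,.02).round(3))
pickle.dump(S,open('S0.pkl','wb'))
E
```

```text
pics
{'t': 0.0, 'qpos': array([-1.43468696e+00,  1.04725478e-01,  9.64596380e-02,  1.56388516e+00,
       -4.00729981e-05,  1.35310730e+00]), 'joint_vel': array([-0.00137012, -0.00021839,  0.00148622,  0.00141111,  0.00189585,
        0.00081311]), 'effort': array([-1.46173646e-03, -5.56933880e+01,  5.03645754e+01,  1.71046337e-02,
       -3.16684318e-04,  2.10231022e-06]), 'tool_pos': array([ 0.20783884, -0.56252029,  0.24750168]), 'tool_rot': array([[-2.23516689e-04,  9.38063497e-01,  3.46463310e-01],
       [ 1.33670234e-03,  3.46463290e-01, -9.38062579e-01],
       [-9.99999082e-01,  2.53445676e-04, -1.33135200e-03]]), 'contact_force': array([ 0.52427933,  0.47117142, -0.67294422]), 'moment': array([ 0.01685211, -0.01419935, -0.04398919]), 'opening': 0.08533901768104384}
scene 385.57133364087696 -0.07576862820143386 [1.50253063 0.04372816 1.07506071] [[-0.12, 0.99, -0.02], [0.71, 0.08, -0.7], [-0.69, -0.1, -0.72]]
upper 0.93 [211. 181.  33.  18.] [ 0.429 -0.569  0.02 ]
upper 0.9 [279. 181.  15.  22.] [ 0.397 -0.291  0.02 ]
upper 0.67 [294. 212.  20.  29.] [ 0.557 -0.203  0.02 ]
lower_half 0.96 [344. 221.  46.  38.] [ 0.583 -0.014  0.02 ]
short_center 0.71 [411. 211.  29.  22.] [0.507 0.23  0.02 ]
top 364.2227421568352 0.01089301626314027 [ 0.38206448 -0.09498637  1.03464676] [[-0.01, -1.0, 0.02], [-0.99, 0.01, -0.15], [0.15, -0.02, -0.99]]
upper 0.96 [489. 237.  50.  40.] [ 0.417 -0.586  0.02 ]
upper 0.72 [385. 251.  31.  50.] [ 0.382 -0.294  0.02 ]
upper 0.67 [351. 192.  21.  48.] [ 0.547 -0.206  0.02 ]
lower_half 0.84 [279. 179.  43.  67.] [ 0.586 -0.002  0.02 ]
short_center 0.9 [198. 215.  28.  39.] [0.488 0.224 0.02 ]
```

View pics/scene0.png

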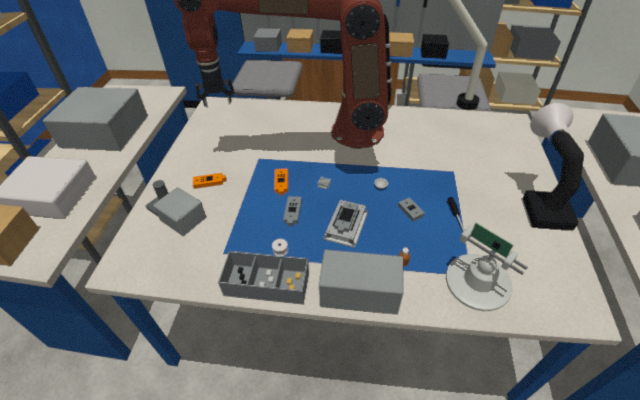

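View pics/top0.png

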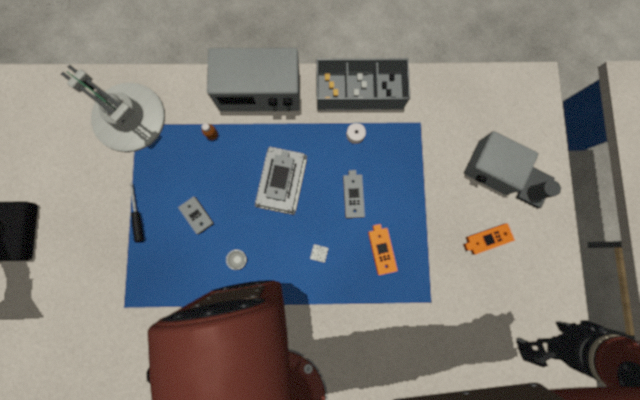

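The network's "upper" candidates are two orange ones (top 489,237 and 383,250) and one grey one (353,195). A grey short half sits at (196,215). The grey one at (353,195) fits the description, so I'll confirm it in enlarged crops.

```bash
python3 - <<'E'
import pickle,cv2,numpy as np
S=pickle.load(open('S0.pkl','rb'))
t=S['top']['image'];s=S['scene']['image']
a=cv2.resize(t[140:225,250:380],(780,510)[0:2],interpolation=cv2.INTER_CUBIC);cv2.imwrite('pics/tc.png',a)
a=cv2.resize(s[185:255,270:376],None,fx=7.4,fy=7.4,interpolation=cv2.INTER_CUBIC);cv2.imwrite('pics/sc.png',a)
E
```

```text
(no output)
```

View pics/tc.png

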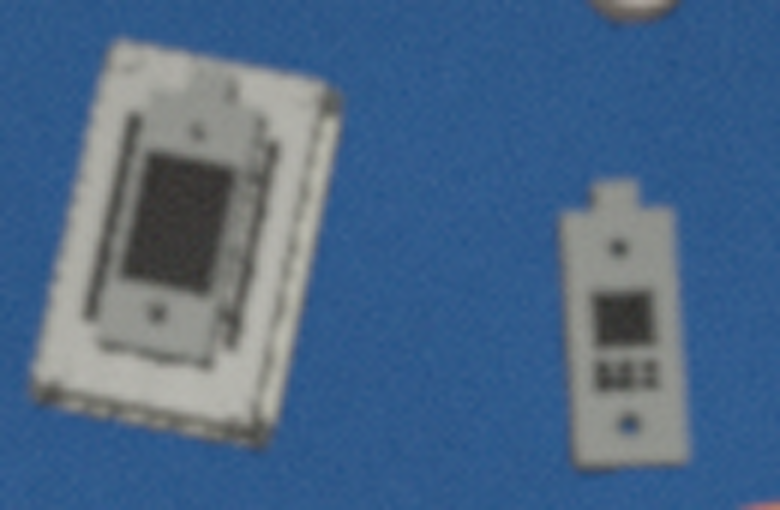

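View pics/sc.png

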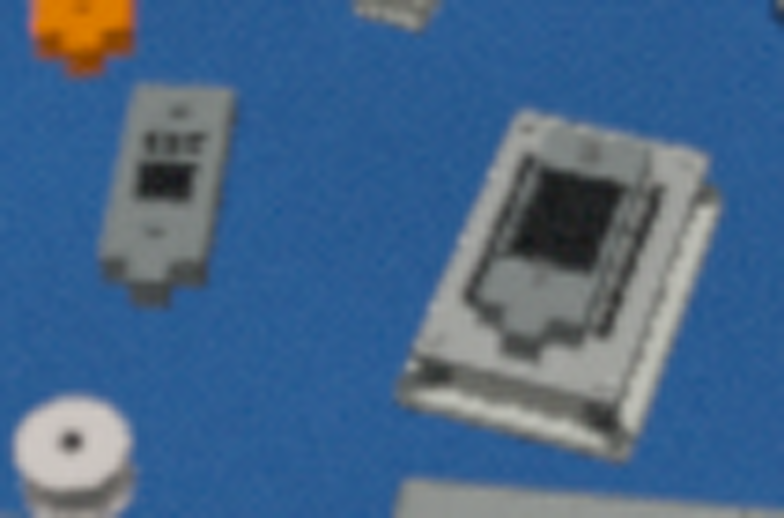

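The crop shows that grey (353,195) has a snout, window and keys, with holes in line, so it is the upper half. The pair in the jig is at (279,178), with its snout up-image (+x). Next I'll fit models to get sub-pixel poses.

```bash
cat > fit.py <<'E'
from h import *
import pickle
from scipy.optimize import minimize, least_squares
OUT=np.array([[-60,-26],[60,-26],[60,-10],[74,-10],[74,10],[60,10],[60,26],[-60,26]])/1e3
def dens(n=6):
    P=[]
    for a,b in zip(OUT,np.roll(OUT,-1,0)):
        for t in np.arange(n)/n: P.append(a+(b-a)*t)
    return np.array(P)
D=dens()
SS=16
def mask(s,polys,x0,y0,w,h):
    """polys: list of Nx3 world; union coverage in window"""
    m=np.zeros((h*SS,w*SS),np.uint8)
    for P in polys:
        q=np.array([proj(s,p) for p in P])
        q=((q-[x0,y0]+.5)*SS-.5)
        cv2.fillPoly(m,[np.round(q*16).astype(np.int32)],255,shift=4)
    return cv2.resize(m,(w,h),interpolation=cv2.INTER_AREA)/255.
def place(x,y,a,z):
    c,sn=np.cos(a),np.sin(a)
    return np.c_[D@np.array([[c,sn],[-sn,c]])+[x,y],np.full(len(D),z)]
def prism(x,y,a,z0,z1):
    B,T=place(x,y,a,z0),place(x,y,a,z1);n=len(B)
    return [T,B]+[np.array([B[i],B[(i+1)%n],T[(i+1)%n],T[i]]) for i in range(n)]
E
python3 - <<'E'
from fit import *
S=pickle.load(open('S0.pkl','rb'))
W={'top':(325,160,56,70),'scene':(272,186,44,52)}
def cost1(n,x,y,a,z0,z1,sig=.55):
    s=S[n];x0,y0,w,h=W[n]
    im=s['image'][y0:y0+h,x0:x0+w].astype(float)
    # saturation-like channel: blue - red
    f=im[...,0]-im[...,2]
    m=cv2.GaussianBlur(mask(s,prism(x,y,a,z0,z1),x0,y0,w,h),(0,0),sig)
    # linear fit bg/fg, robust, ignoring dark interior fine (grey/dark both ~0)
    A=np.c_[m.ravel(),np.ones(m.size)];c,*_=np.linalg.lstsq(A,f.ravel(),rcond=None)
    r=f.ravel()-A@c;return np.mean(np.minimum(r*r,900))
for ns in (['top'],['scene'],['top','scene']):
    g=lambda p:sum(cost1(n,p[0]/1e3,p[1]/1e3,p[2]/50,0,.022) for n in ns)
    best=None
    for a in (0.05,-.05):
        r=minimize(g,[547,-206,a*50],method='Nelder-Mead',options=dict(initial_simplex=np.array([[547,-206,a*50],[553,-206,a*50],[547,-200,a*50],[547,-206,a*50+4]]),xatol=.02,fatol=.01))
        if best is None or r.fun<best.fun:best=r
    print(ns,best.x[:2],best.x[2]/50,best.fun)
p0=best.x
g=lambda p:sum(cost1(n,p[0]/1e3,p[1]/1e3,p[2]/50,p[3]/1e3-.022,p[3]/1e3) for n in ns)
q=[*p0,22.];r=minimize(g,q,method='Nelder-Mead',options=dict(initial_simplex=np.array([q]+[np.array(q)+4*np.eye(4)[i] for i in range(4)]),xatol=.02,fatol=.01))
print('ztop free',r.x,r.x[2]/50,r.fun)
E
```

```text
['top'] [ 537.46022165 -212.17237408] 0.03470754181725056 39.23928371914366
['scene'] [ 537.44684471 -212.7051185 ] 0.03406475363995942 239.22539468611134
['top', 'scene'] [ 537.46198347 -212.38705425] 0.03524843849249535 279.3347834787017
ztop free [ 537.46614565 -212.38473256    1.76260361   22.02544502] 0.03525207213445738 279.2948419940145
```

```bash
python3 - <<'E'
import pickle,cv2,numpy as np
S=pickle.load(open('S0.pkl','rb'))
t=S['top']['image'];s=S['scene']['image']
a=cv2.resize(t[142:216,250:312],None,fx=8,fy=8,interpolation=cv2.INTER_NEAREST)
b=cv2.resize(s[196:250,318:376],None,fx=8,fy=8,interpolation=cv2.INTER_NEAREST)
cv2.imwrite('pics/lt.png',a);cv2.imwrite('pics/ls.png',b)
E
```

```text
(no output)
```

View pics/lt.png

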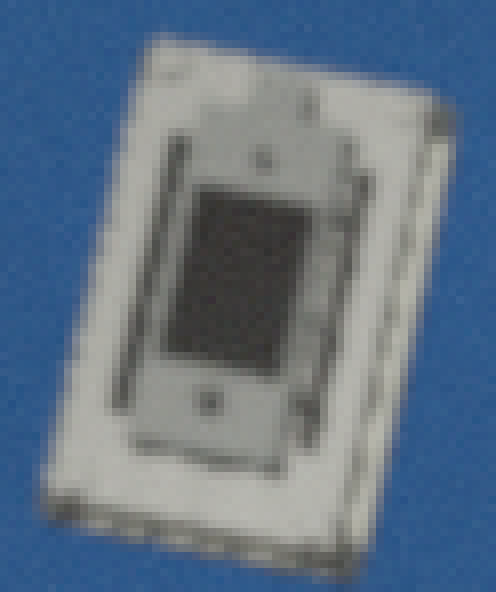

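View pics/ls.png

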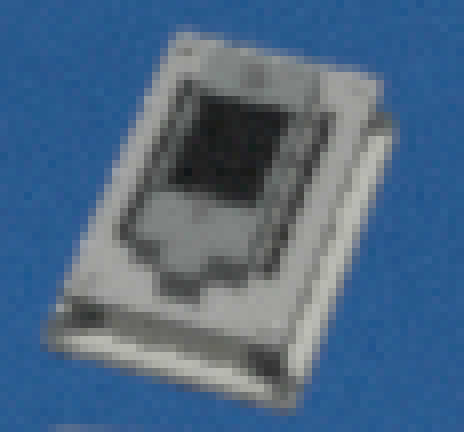

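```bash
cat > fl.py <<'E'
from fit import *
S=pickle.load(open('S0.pkl','rb'))
W={'top':(258,146,48,60),'scene':(324,198,46,44)}
def rect(x,y,a,z,u0,v0,lu,lv):
    c,sn=np.cos(a),np.sin(a)
    q=np.array([[u0-lu/2,v0-lv/2],[u0+lu/2,v0-lv/2],[u0+lu/2,v0+lv/2],[u0-lu/2,v0+lv/2]])
    return np.c_[q@np.array([[c,sn],[-sn,c]])+[x,y],np.full(4,z)]
def cost(n,p,zt=.061,sig=.55,ret=False):
    x,y,a,wu,wl,wv=p;s=S[n];x0,y0,w,h=W[n]
    im=s['image'][y0:y0+h,x0:x0+w].astype(float)
    M=lambda P:cv2.GaussianBlur(mask(s,P,x0,y0,w,h),(0,0),sig)
    pr=M(prism(x,y,a,zt-.02,zt));T=M([place(x,y,a,zt)]);wi=M([rect(x,y,a,zt,wu,0,wl,wv)])
    st=M([rect(x,y,a,zt-.014,0,sg*(.026+.0085),.1,.006) for sg in(1,-1)])
    st=st*(1-pr)
    # jig region weight
    A0=np.stack([T-wi,wi,np.clip(pr-T,0,1),st,np.clip(1-pr-st,0,1)],-1).reshape(-1,5)
    wgt=np.ones(w*h);R=np.zeros((w*h,3))
    jig=M([rect(x,y,a,zt-.03,0,0,.17,.11)])
    wgt=(cv2.erode(jig,np.ones((3,3)))>.99).ravel().astype(float)
    f=im.reshape(-1,3)
    for k in range(3):
        B=A0/[100]*100; ww=wgt.copy()
        for _ in range(3):
            c,*_=np.linalg.lstsq(B*ww[:,None],f[:,k]*ww,rcond=None);r=f[:,k]-B@c;ww=wgt/np.sqrt(1+(r/8)**2)
        R[:,k]=r
        if ret:print(n,k,c.round())
    rho=np.log1p((R/8)**2).sum(1)
    return (rho*wgt).sum()/wgt.sum()
E
python3 - <<'E'
from fl import *
sc=np.array([1e-3,1e-3,.02,1e-3,1e-3,1e-3])
for ns,z in ((['top'],.061),(['scene'],.061),(['top','scene'],.061),(['top','scene'],None)):
    st=[585,-3,-.15/.02,0,50,36]+([] if z else [61])
    g=lambda p:sum(cost(n,p[:6]*sc,z or p[6]/1e3) for n in ns)
    best=None
    for a in(-.1,-.25):
        q=np.array(st,float);q[2]=a/.02
        for _ in range(2):
            r=minimize(g,q,method='Nelder-Mead',options=dict(initial_simplex=np.array([q]+[q+3*np.eye(len(q))[i] for i in range(len(q))]),xatol=.03,fatol=1e-4,maxfev=500));q=r.x
        if best is None or r.fun<best.fun:best=r
    print(ns,z,best.x.round(2),'yaw',best.x[2]*.02,best.fun,flush=True)
    if len(ns)==2:
        for n in ns:cost(n,best.x[:6]*sc,z or best.x[6]/1e3,ret=True)
E
```

```text
['top'] 0.061 [ 5.8508e+02 -6.1300e+00 -1.0650e+01  3.3000e-01  6.0220e+01  4.2190e+01] yaw -0.2129981014717383 1.9919479021841722
['scene'] 0.061 [ 5.8563e+02 -6.5700e+00 -1.0680e+01 -1.9000e-01  5.9710e+01  4.2640e+01] yaw -0.2135071600583531 1.899516276571019
['top', 'scene'] 0.061 [ 5.8549e+02 -6.4600e+00 -1.0950e+01 -1.0000e-02  6.0240e+01  4.2760e+01] yaw -0.21907075381111707 3.972903967292414
top 0 [139.  56.  69.  89. 167.]
top 1 [144.  58.  74.  93. 173.]
top 2 [142.  59.  72.  93. 173.]
scene 0 [128.  35.  76.  57. 157.]
scene 1 [129.  34.  77.  58. 161.]
scene 2 [124.  33.  74.  57. 159.]
['top', 'scene'] None [ 5.8511e+02 -6.3200e+00 -1.0840e+01  3.6000e-01  6.0460e+01  4.2930e+01
  6.0630e+01] yaw -0.21670639188186674 3.9490788200636096
top 0 [139.  56.  67.  89. 167.]
top 1 [144.  58.  71.  93. 173.]
top 2 [142.  59.  70.  93. 174.]
scene 0 [128.  35.  76.  59. 157.]
scene 1 [129.  34.  77.  59. 161.]
scene 2 [124.  33.  74.  58. 159.]
```

Both views agree. The upper half is at (0.5375, -0.2124) with yaw 0.035, and its top measured 22.0 mm high. The seat is at (0.5853, -0.0064) with yaw -0.216, and its joint face measured 60.6 mm against 61 in the text. The wrist range means I should use the half-turned grasp, about +2.82 rad, so I'll test the turn's sign first.

Request:
{"op": "play_rows", "data": {"targets": [{"grip": 0.0854,"dx": 0.03,"dy": 0.032,"dz": 0,"turn": 0.14},{"grip": 0.0854,"dx": 0.06,"dy": 0.064,"dz": 0,"turn": 0.28},{"grip": 0.0854,"dx": 0.09,"dy": 0.096,"dz": 0,"turn": 0.42}]}}

```text
t: 0.7
tool_pos: [0.2985, -0.4658, 0.2482]
tool_rot: [[0.0, 0.712, 0.702], [0.0, 0.702, -0.712], [-1.0, 0.0, 0.0]]
contact_force: [1.1, -0.5, 0.2]
opening: 0.0855
```

```bash
python3 - <<'E'
from h import *
s=arm.state();print(s['t'],s['qpos'].round(3),s['tool_pos'].round(4),np.arctan2(s['tool_rot'][1,2],s['tool_rot'][0,2]))
E
```

```text
0.7 [-1.237 -0.039 -0.049  1.561  0.     1.126] [ 0.2985 -0.4658  0.2482] -0.7922561893155198
```

Yaw follows q0 − q6 as expected, so I'll continue with the half turn.

Request:
{"op": "play_rows", "data": {"targets": [{"grip": 0.0854,"dx": 0.025,"dy": 0.026,"dz": 0,"turn": 0.145},{"grip": 0.0854,"dx": 0.05,"dy": 0.052,"dz": 0,"turn": 0.29},{"grip": 0.0854,"dx": 0.075,"dy": 0.078,"dz": 0,"turn": 0.435},{"grip": 0.0854,"dx": 0.1,"dy": 0.105,"dz": 0,"turn": 0.58},{"grip": 0.0854,"dx": 0.125,"dy": 0.132,"dz": 0,"turn": 0.725},{"grip": 0.0854,"dx": 0.15,"dy": 0.159,"dz": 0,"turn": 0.87},{"grip": 0.0854,"dx": 0.175,"dy": 0.186,"dz": 0,"turn": 1.015},{"grip": 0.0854,"dx": 0.2,"dy": 0.212,"dz": 0,"turn": 1.16},{"grip": 0.0854,"dx": 0.22,"dy": 0.235,"dz": 0,"turn": 1.305},{"grip": 0.0854,"dx": 0.239,"dy": 0.2534,"dz": 0,"turn": 1.45}]}}

```text
t: 1.7
tool_pos: [0.5378, -0.2119, 0.2485]
tool_rot: [[0.0, -0.613, 0.79], [-0.0, 0.79, 0.613], [-1.0, -0.0, 0.0]]
contact_force: [-0.2, 0.3, 0.1]
opening: 0.0854
```

Request:
{"op": "play_rows", "data": {"targets": [{"grip": 0.0854,"dx": 0,"dy": 0,"dz": -0.01,"turn": 0.145},{"grip": 0.0854,"dx": 0,"dy": 0,"dz": -0.03,"turn": 0.29},{"grip": 0.0854,"dx": 0,"dy": 0,"dz": -0.055,"turn": 0.435},{"grip": 0.0854,"dx": 0,"dy": 0,"dz": -0.08,"turn": 0.58},{"grip": 0.0854,"dx": 0,"dy": 0,"dz": -0.105,"turn": 0.725},{"grip": 0.0854,"dx": 0,"dy": 0,"dz": -0.125,"turn": 0.87},{"grip": 0.0854,"dx": 0,"dy": 0,"dz": -0.14,"turn": 0.948},{"grip": 0.0854,"dx": 0,"dy": 0,"dz": -0.15,"turn": 0.948}]}}

```text
t: 2.5
tool_pos: [0.5364, -0.2131, 0.097]
tool_rot: [[-0.001, -1.0, -0.031], [0.001, -0.031, 1.0], [-1.0, 0.001, 0.001]]
contact_force: [-0.4, -0.6, 0.1]
opening: 0.0856
```

```bash
python3 - <<'E'
from h import *
s=arm.state();print(s['t'],s['qpos'].round(3),s['tool_pos'].round(4),np.arctan2(s['tool_rot'][1,2],s['tool_rot'][0,2]))
s=eyes.snapshot('scene');cv2.imwrite('pics/s1.png',cv2.resize(s['image'][140:260,230:390],None,fx=5,fy=5,interpolation=cv2.INTER_CUBIC))
E
```

```text
2.5 [-0.605  0.065 -0.219  1.288  0.    -0.636] [ 0.5364 -0.2131  0.097 ] 1.6020498970669435
```

View pics/s1.png

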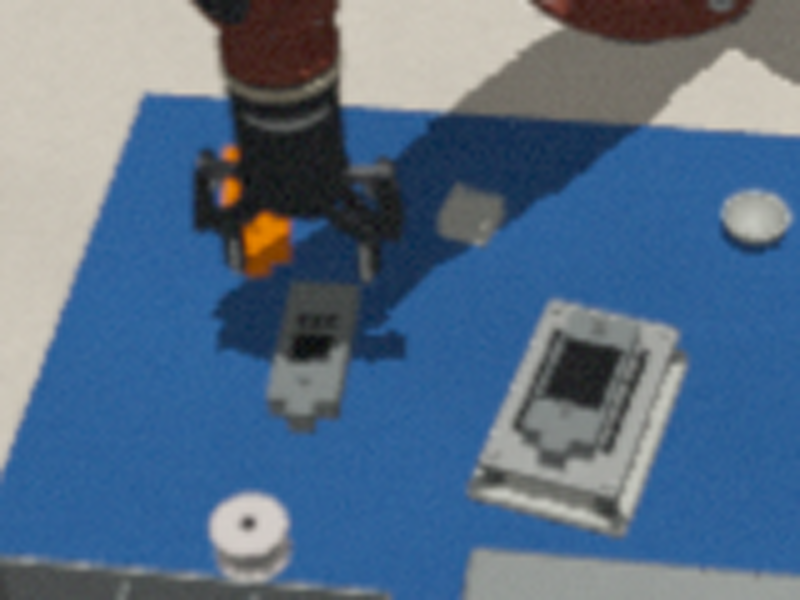

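The picture shows the open gripper hovering over the grey upper half (crop 315,345), with the fingers straddling it. I'll descend.

Request:
{"op": "play_rows", "data": {"targets": [{"grip": 0.0854,"dx": 0,"dy": 0,"dz": -0.025,"turn": 0},{"grip": 0.0854,"dx": 0,"dy": 0,"dz": -0.05,"turn": 0},{"grip": 0.0854,"dx": 0,"dy": 0,"dz": -0.065,"turn": 0},{"grip": 0.0854,"dx": 0,"dy": 0,"dz": -0.075,"turn": 0},{"grip": 0.0854,"dx": 0,"dy": 0,"dz": -0.078,"turn": 0},{"grip": 0.0854,"dx": 0,"dy": 0,"dz": -0.078,"turn": 0},{"grip": 0.0854,"dx": 0,"dy": 0,"dz": -0.078,"turn": 0}]}}

```text
t: 3.25
tool_pos: [0.5375, -0.2139, 0.0214]
tool_rot: [[0.001, -1.0, -0.03], [-0.001, -0.03, 1.0], [-1.0, -0.001, -0.001]]
contact_force: [-0.1, 0.2, 0.2]
opening: 0.0856
```

```bash
python3 - <<'E'
from h import *
s=arm.state();print(s['t'],s['qpos'].round(3),s['tool_pos'].round(4),np.arctan2(s['tool_rot'][1,2],s['tool_rot'][0,2]),s['contact_force'])
s=eyes.snapshot('scene');cv2.imwrite('pics/s2.png',cv2.resize(s['image'][160:240,250:350],None,fx=7,fy=7,interpolation=cv2.INTER_CUBIC))
E
```

```text
3.25 [-0.605  0.126 -0.296  1.147  0.    -0.635] [ 0.5375 -0.2139  0.0214] 1.6007476320873995 [-0.08158488  0.18909547  0.1823628 ]
```

View pics/s2.png

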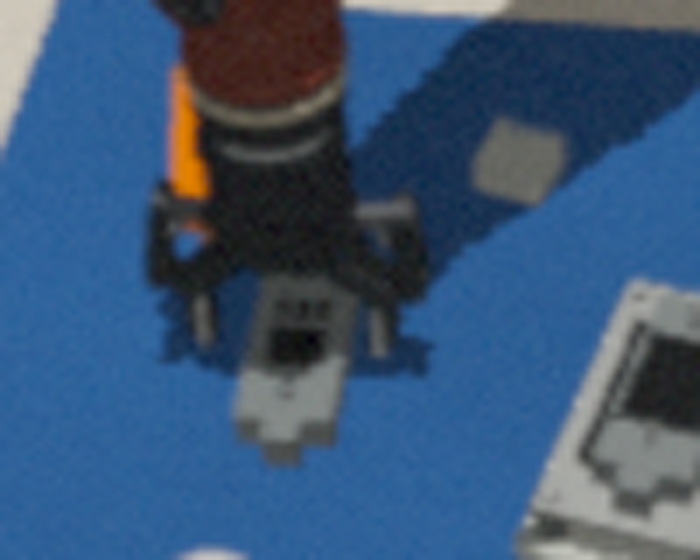

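The fingers straddle the part (crop left 200,320, right 380,330) and touch nothing. I'll nudge and close.

Request:
{"op": "play_rows", "data": {"targets": [{"grip": 0.0854,"dx": 0,"dy": 0.001,"dz": -0.002,"turn": 0.005},{"grip": 0.04,"dx": 0,"dy": 0.001,"dz": -0.002,"turn": 0.005},{"grip": 0.04,"dx": 0,"dy": 0.001,"dz": -0.002,"turn": 0.005},{"grip": 0.04,"dx": 0,"dy": 0.001,"dz": -0.002,"turn": 0.005},{"grip": 0.04,"dx": 0,"dy": 0.001,"dz": -0.002,"turn": 0.005},{"grip": 0.04,"dx": 0,"dy": 0.001,"dz": -0.002,"turn": 0.005},{"grip": 0.04,"dx": 0,"dy": 0.001,"dz": -0.002,"turn": 0.005}]}}

```text
t: 4.0
tool_pos: [0.5372, -0.2126, 0.0188]
tool_rot: [[0.001, -0.999, -0.035], [-0.0, -0.035, 0.999], [-1.0, -0.001, -0.0]]
contact_force: [-0.4, 0.4, 5.4]
opening: 0.0507
```

```bash
python3 - <<'E'
from h import *
s=arm.state();print(s['t'],s['opening'],s['tool_pos'].round(4),np.arctan2(s['tool_rot'][1,2],s['tool_rot'][0,2]),s['contact_force'],s['moment'])
E
```

```text
4.0 0.05069738901808982 [ 0.5372 -0.2126  0.0188] 1.6059919591859686 [-0.36541045  0.37477966  5.39166419] [0.24107029 0.12279117 0.0150586 ]
```

Gripped at 0.0507. I'll lift and carry it to a hover above the seat.

Request:
{"op": "play_rows", "data": {"targets": [{"grip": 0.04,"dx": 0,"dy": 0,"dz": 0.02,"turn": 0},{"grip": 0.04,"dx": 0,"dy": 0,"dz": 0.06,"turn": 0},{"grip": 0.04,"dx": 0,"dy": 0,"dz": 0.1,"turn": 0},{"grip": 0.04,"dx": 0.005,"dy": 0.02,"dz": 0.131,"turn": 0},{"grip": 0.04,"dx": 0.015,"dy": 0.06,"dz": 0.131,"turn": -0.06},{"grip": 0.04,"dx": 0.025,"dy": 0.1,"dz": 0.131,"turn": -0.13},{"grip": 0.04,"dx": 0.035,"dy": 0.14,"dz": 0.131,"turn": -0.19},{"grip": 0.04,"dx": 0.044,"dy": 0.18,"dz": 0.131,"turn": -0.24},{"grip": 0.04,"dx": 0.048,"dy": 0.206,"dz": 0.131,"turn": -0.251},{"grip": 0.04,"dx": 0.048,"dy": 0.206,"dz": 0.131,"turn": -0.251}]}}

```text
t: 5.0
tool_pos: [0.5846, -0.0031, 0.1485]
tool_rot: [[-0.001, -0.978, 0.211], [0.001, 0.211, 0.978], [-1.0, 0.001, 0.001]]
contact_force: [-0.7, -1.2, -2.1]
opening: 0.0507
```

Request:
{"op": "play_rows", "data": {"targets": [{"grip": 0.04,"dx": 0,"dy": 0,"dz": 0,"turn": 0},{"grip": 0.04,"dx": 0,"dy": 0,"dz": 0,"turn": 0},{"grip": 0.04,"dx": 0,"dy": 0,"dz": 0,"turn": 0}]}}

```text
t: 5.3
tool_pos: [0.5848, -0.0075, 0.1491]
tool_rot: [[-0.0, -0.977, 0.215], [-0.0, 0.215, 0.977], [-1.0, 0.0, -0.0]]
contact_force: [-0.0, 0.2, -2.1]
opening: 0.0507
```

```bash
python3 - <<'E'
from h import *
import pickle
s=arm.state();print(s['t'],s['opening'],s['qpos'].round(2),s['tool_pos'].round(4),np.arctan2(s['tool_rot'][1,2],s['tool_rot'][0,2])-np.pi/2,s['contact_force'],s['moment'])
S={}
for n in('scene','top'):
    s=S[n]=eyes.snapshot(n)
pickle.dump(S,open('S1.pkl','wb'))
a=cv2.resize(S['scene']['image'][140:250,290:400],None,fx=5,fy=5,interpolation=cv2.INTER_CUBIC)
cv2.imwrite('pics/s3.png',a)
a=cv2.resize(S['top']['image'][130:260,220:350],None,fx=4.5,fy=4.5,interpolation=cv2.INTER_CUBIC)
cv2.imwrite('pics/t3.png',a)
E
```

```text
5.3 0.0507304837989382 [-0.24  0.06 -0.13  1.38 -0.   -0.02] [ 0.5848 -0.0075  0.1491] -0.21710379267834434 [-0.00781295  0.24886576 -2.07003837] [ 0.05190909  0.00068525 -0.05011256]
```

View pics/s3.png

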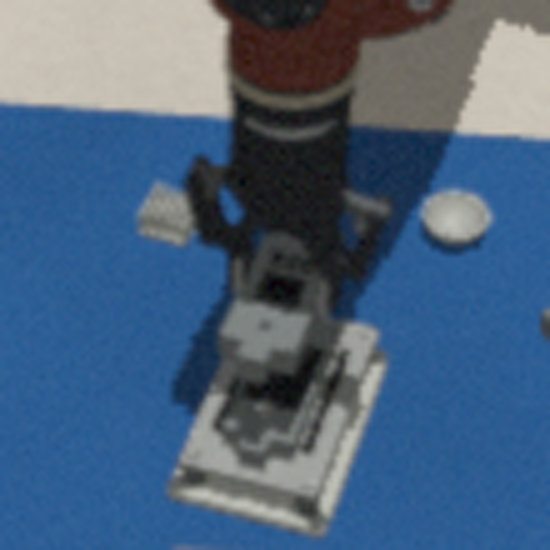

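View pics/t3.png

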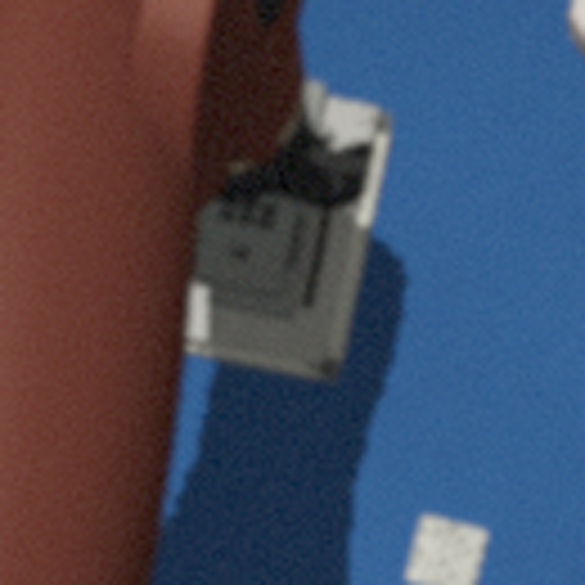

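The scene view shows the part level in the grip with its snout toward the lower snout; the front face is around crop (265,335). I'll overlay the predicted outline to check the in-hand offset.

```bash
python3 - <<'E'
from fit import *
S=pickle.load(open('S1.pkl','rb'));s=S['scene']
x0,y0,k=325,185,11
im=cv2.resize(s['image'][y0:y0+50,x0:x0+50],None,fx=k,fy=k,interpolation=cv2.INTER_CUBIC)
def draw(P,col):
    q=np.array([proj(s,p) for p in P]);q=((q-[x0,y0]+.5)*k)
    cv2.polylines(im,[np.round(q).astype(int)],True,col,1)
x,y,a=.5848,-.0075,-.217
zc=.1491-.0078
draw(place(x,y,a,zc+.011),(0,0,255));draw(place(x,y,a,zc-.011),(0,255,255))
draw(place(.5853,-.0064,-.216,.061),(0,255,0))
cv2.imwrite('pics/o3.png',im)
E
```

```text
(no output)
```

View pics/o3.png

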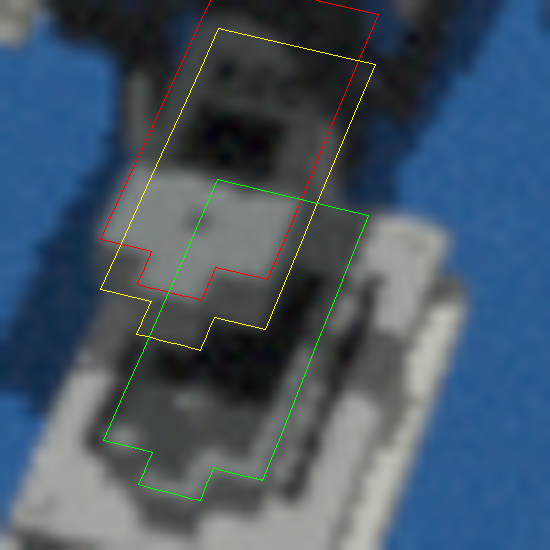

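```bash
python3 - <<'E'
from fit import *
from scipy.ndimage import map_coordinates
S=pickle.load(open('S1.pkl','rb'));s=S['scene'];g=cv2.GaussianBlur(s['image'].mean(2),(0,0),.4)
V=np.array([[40,-26],[60,-26],[60,-10],[74,-10],[74,10],[60,10],[60,26],[40,26]])/1e3
pts=[];nn=[]
for a,b in zip(V[:-1],V[1:]):
    L=np.linalg.norm(b-a);t=(b-a)/L;n=np.array([t[1],-t[0]])
    for d in np.arange(.0015,L-.001,.001):pts.append(a+t*d);nn.append(n)
pts=np.array(pts);nn=np.array(nn)
def sc(x,y,a,z,e=.0022):
    c,sn=np.cos(a),np.sin(a);R=np.array([[c,sn],[-sn,c]])
    def smp(P):
        W=np.c_[P@R+[x,y],np.full(len(P),z)];q=np.array([proj(s,w) for w in W]);return map_coordinates(g,[q[:,1],q[:,0]],order=1)
    return np.mean(smp(pts-nn*e)-smp(pts+nn*e))
zt=.1491-.0078+.011
for z in (zt,):
  for fy in (0,1):
    f=lambda p:-sc(.5848+p[0]/1e3,-.0075+p[1]/1e3,-.217+(p[2]/50 if fy else 0),z)
    r=minimize(f,[0,0,0],method='Nelder-Mead',options=dict(initial_simplex=[[0,0,0],[2,0,0],[0,2,0],[0,0,2]]))
    print(z,r.x.round(2),r.fun,f([0,0,0]))
E
```

```text
0.15230000000000002 [ 1.23 -0.8  -0.34] -30.66633437298744 -29.404380442226536
0.15230000000000002 [ 1.21 -1.06  0.21] -30.66833047298962 -29.404380442226536
```

Held-part estimate is (0.586, -0.008) against the seat at (0.5853, -0.0064). I'll correct y by +1.5 mm and go down to just above the dowel tips.

Request:
{"op": "play_rows", "data": {"targets": [{"grip": 0.04,"dx": 0,"dy": 0.0015,"dz": -0.015,"turn": 0},{"grip": 0.04,"dx": 0,"dy": 0.0015,"dz": -0.03,"turn": 0},{"grip": 0.04,"dx": 0,"dy": 0.0015,"dz": -0.042,"turn": 0},{"grip": 0.04,"dx": 0,"dy": 0.0015,"dz": -0.046,"turn": 0},{"grip": 0.04,"dx": 0,"dy": 0.0015,"dz": -0.046,"turn": 0},{"grip": 0.04,"dx": 0,"dy": 0.0015,"dz": -0.046,"turn": 0}]}}

```text
t: 6.0
tool_pos: [0.585, -0.005, 0.1036]
tool_rot: [[0.0, -0.977, 0.214], [-0.0, 0.214, 0.977], [-1.0, -0.0, 0.0]]
contact_force: [-0.0, -0.0, -1.2]
opening: 0.0505
```

Request:
{"op": "play_rows", "data": {"targets": [{"grip": 0.04,"dz": -0.002},{"grip": 0.04,"dz": -0.004},{"grip": 0.04,"dz": -0.004}]}}

```text
invalid input at $.targets[0]: expected keys grip, dx, dy, dz, turn
```

```bash
cat > st.py <<'E'
from h import *
s=arm.state();print(s['t'],round(s['opening'],4),s['tool_pos'].round(4),'yaw',round(np.arctan2(s['tool_rot'][1,2],s['tool_rot'][0,2])-np.pi/2,4),'F',s['contact_force'].round(2),'M',s['moment'].round(3))
E
python3 st.py
```

```text
6.0 0.0505 [ 0.585  -0.005   0.1036] yaw -0.2157 F [-0.04 -0.04 -1.18] M [-0.013  0.039  0.012]
```

Request:
{"op": "play_rows", "data": {"targets": [{"grip": 0.04,"dx": 0,"dy": -0.0005,"dz": -0.002,"turn": 0},{"grip": 0.04,"dx": 0,"dy": -0.0005,"dz": -0.004,"turn": 0},{"grip": 0.04,"dx": 0,"dy": -0.0005,"dz": -0.004,"turn": 0}]}}

```text
t: 6.3
tool_pos: [0.5849, -0.0055, 0.0993]
tool_rot: [[0.0, -0.977, 0.214], [0.0, 0.214, 0.977], [-1.0, -0.0, 0.0]]
contact_force: [-0.0, 0.5, -2.1]
opening: 0.0505
```

```bash
python3 st.py
```

```text
6.3 0.0505 [ 0.5849 -0.0055  0.0993] yaw -0.2158 F [-0.04  0.55 -2.09] M [-0.037 -0.002  0.022]
```

Request:
{"op": "play_rows", "data": {"targets": [{"grip": 0.04,"dx": 0,"dy": 0,"dz": -0.001,"turn": 0},{"grip": 0.04,"dx": 0,"dy": 0,"dz": -0.002,"turn": 0},{"grip": 0.04,"dx": 0,"dy": 0,"dz": -0.002,"turn": 0}]}}

```text
t: 6.6
tool_pos: [0.5848, -0.0054, 0.0972]
tool_rot: [[-0.0, -0.977, 0.214], [0.0, 0.214, 0.977], [-1.0, 0.0, 0.0]]
contact_force: [0.3, 0.7, -1.5]
opening: 0.0505
```

```bash
python3 st.py
```

```text
6.6 0.0505 [ 0.5848 -0.0054  0.0972] yaw -0.2158 F [ 0.27  0.74 -1.5 ] M [ 0.013  0.055 -0.048]
```

Request:
{"op": "play_rows", "data": {"targets": [{"grip": 0.04,"dx": 0,"dy": 0,"dz": -0.001,"turn": 0},{"grip": 0.04,"dx": 0,"dy": 0,"dz": -0.002,"turn": 0},{"grip": 0.04,"dx": 0,"dy": 0,"dz": -0.002,"turn": 0}]}}

```text
t: 6.9
tool_pos: [0.5848, -0.0055, 0.0951]
tool_rot: [[-0.0, -0.977, 0.214], [0.0, 0.214, 0.977], [-1.0, 0.0, 0.0]]
contact_force: [0.3, -0.5, -1.1]
opening: 0.0507
```

```bash
python3 st.py
```

```text
6.9 0.0507 [ 0.5848 -0.0055  0.0951] yaw -0.2158 F [ 0.28 -0.5  -1.06] M [-0.02  -0.003  0.009]
```

Request:
{"op": "play_rows", "data": {"targets": [{"grip": 0.04,"dx": 0,"dy": 0,"dz": -0.001,"turn": 0},{"grip": 0.04,"dx": 0,"dy": 0,"dz": -0.002,"turn": 0},{"grip": 0.04,"dx": 0,"dy": 0,"dz": -0.002,"turn": 0}]}}

```text
t: 7.2
tool_pos: [0.5848, -0.0055, 0.0931]
tool_rot: [[-0.0, -0.977, 0.214], [0.0, 0.214, 0.977], [-1.0, 0.0, 0.0]]
contact_force: [0.1, -0.6, -1.2]
opening: 0.051
```

```bash
python3 st.py
```

```text
7.2 0.051 [ 0.5848 -0.0055  0.0931] yaw -0.2158 F [ 0.08 -0.61 -1.19] M [-0.023 -0.032  0.014]
```

Request:
{"op": "play_rows", "data": {"targets": [{"grip": 0.04,"dx": 0,"dy": 0,"dz": -0.001,"turn": 0},{"grip": 0.04,"dx": 0,"dy": 0,"dz": -0.001,"turn": 0},{"grip": 0.04,"dx": 0,"dy": 0,"dz": -0.001,"turn": 0}]}}

```text
t: 7.5
tool_pos: [0.5849, -0.0055, 0.0923]
tool_rot: [[0.0, -0.977, 0.214], [0.0, 0.214, 0.977], [-1.0, -0.0, 0.0]]
contact_force: [0.3, 0.1, -2.6]
opening: 0.0507
```

```bash
python3 st.py
```

```text
7.5 0.0507 [ 0.5849 -0.0055  0.0923] yaw -0.2158 F [ 0.33  0.14 -2.61] M [-0.061 -0.009  0.048]
```

There's no resistance about 5 mm below the dowel tips, so the holes are over the dowels. I'll continue down.

Request:
{"op": "play_rows", "data": {"targets": [{"grip": 0.04,"dx": 0,"dy": 0,"dz": -0.001,"turn": 0},{"grip": 0.04,"dx": 0,"dy": 0,"dz": -0.002,"turn": 0},{"grip": 0.04,"dx": 0,"dy": 0,"dz": -0.003,"turn": 0},{"grip": 0.04,"dx": 0,"dy": 0,"dz": -0.003,"turn": 0}]}}

```text
t: 7.9
tool_pos: [0.5849, -0.0055, 0.0892]
tool_rot: [[-0.0, -0.977, 0.214], [0.0, 0.214, 0.977], [-1.0, 0.0, -0.0]]
contact_force: [-0.3, 0.0, -1.5]
opening: 0.0508
```

```bash
python3 st.py
```

```text
7.9 0.0508 [ 0.5849 -0.0055  0.0892] yaw -0.2158 F [-0.33  0.03 -1.53] M [-0.142 -0.102  0.004]
```

Request:
{"op": "play_rows", "data": {"targets": [{"grip": 0.04,"dx": 0,"dy": 0,"dz": -0.001,"turn": 0},{"grip": 0.04,"dx": 0,"dy": 0,"dz": -0.002,"turn": 0},{"grip": 0.04,"dx": 0,"dy": 0,"dz": -0.003,"turn": 0},{"grip": 0.04,"dx": 0,"dy": 0,"dz": -0.003,"turn": 0}]}}

```text
t: 8.3
tool_pos: [0.5849, -0.0055, 0.0862]
tool_rot: [[-0.0, -0.977, 0.214], [0.0, 0.214, 0.977], [-1.0, 0.0, 0.0]]
contact_force: [0.6, -1.7, -2.3]
opening: 0.0505
```

```bash
python3 st.py
```

```text
8.3 0.0505 [ 0.5849 -0.0055  0.0862] yaw -0.2159 F [ 0.63 -1.7  -2.33] M [-0.179 -0.089  0.002]
```

Request:
{"op": "play_rows", "data": {"targets": [{"grip": 0.04,"dx": 0,"dy": -0.0003,"dz": -0.001,"turn": 0},{"grip": 0.04,"dx": 0,"dy": -0.0005,"dz": -0.002,"turn": 0},{"grip": 0.04,"dx": 0,"dy": -0.0005,"dz": -0.003,"turn": 0},{"grip": 0.04,"dx": 0,"dy": -0.0005,"dz": -0.003,"turn": 0}]}}

```text
t: 8.7
tool_pos: [0.5847, -0.0059, 0.0831]
tool_rot: [[-0.0, -0.977, 0.214], [0.0, 0.214, 0.977], [-1.0, 0.0, 0.0]]
contact_force: [0.7, 0.1, -1.5]
opening: 0.0508
```

```bash
python3 st.py
```

```text
8.7 0.0508 [ 0.5847 -0.0059  0.0831] yaw -0.2158 F [ 0.69  0.12 -1.48] M [ 0.018  0.025 -0.007]
```

Request:
{"op": "play_rows", "data": {"targets": [{"grip": 0.04,"dx": 0,"dy": 0,"dz": -0.001,"turn": 0},{"grip": 0.04,"dx": 0,"dy": 0,"dz": -0.002,"turn": 0},{"grip": 0.04,"dx": 0,"dy": 0,"dz": -0.002,"turn": 0},{"grip": 0.04,"dx": 0,"dy": 0,"dz": -0.002,"turn": 0}]}}

```text
t: 9.1
tool_pos: [0.5849, -0.006, 0.0813]
tool_rot: [[-0.0, -0.977, 0.214], [0.0, 0.214, 0.977], [-1.0, 0.0, 0.0]]
contact_force: [0.5, -0.2, -1.2]
opening: 0.0504
```

```bash
python3 st.py
```

```text
9.1 0.0504 [ 0.5849 -0.006   0.0813] yaw -0.2158 F [ 0.53 -0.21 -1.21] M [-0.02   0.026  0.01 ]
```

Lateral force is gone. Expected face contact is near TCP z ≈ 0.0798, so I'll use fine steps.

Request:
{"op": "play_rows", "data": {"targets": [{"grip": 0.04,"dx": 0,"dy": 0,"dz": -0.0005,"turn": 0},{"grip": 0.04,"dx": 0,"dy": 0,"dz": -0.001,"turn": 0},{"grip": 0.04,"dx": 0,"dy": 0,"dz": -0.001,"turn": 0}]}}

```text
t: 9.4
tool_pos: [0.5848, -0.0059, 0.0802]
tool_rot: [[-0.0, -0.977, 0.214], [0.0, 0.214, 0.977], [-1.0, 0.0, 0.0]]
contact_force: [0.2, 0.3, -1.1]
opening: 0.0504
```

```bash
python3 st.py
```

```text
9.4 0.0504 [ 0.5848 -0.0059  0.0802] yaw -0.2158 F [ 0.2   0.33 -1.12] M [0.02  0.023 0.057]
```

Request:
{"op": "play_rows", "data": {"targets": [{"grip": 0.04,"dx": 0,"dy": 0,"dz": -0.0005,"turn": 0},{"grip": 0.04,"dx": 0,"dy": 0,"dz": -0.001,"turn": 0},{"grip": 0.04,"dx": 0,"dy": 0,"dz": -0.001,"turn": 0}]}}

```text
t: 9.7
tool_pos: [0.585, -0.006, 0.0798]
tool_rot: [[0.0, -0.977, 0.214], [0.0, 0.214, 0.977], [-1.0, -0.0, 0.0]]
contact_force: [-2.1, 0.8, 2.6]
opening: 0.0508
```

```bash
python3 st.py
```

```text
9.7 0.0508 [ 0.585  -0.006   0.0798] yaw -0.2158 F [-2.09  0.76  2.57] M [ 0.121  0.389 -0.008]
```

Request:
{"op": "play_rows", "data": {"targets": [{"grip": 0.04,"dx": 0,"dy": 0,"dz": -0.0005,"turn": 0},{"grip": 0.04,"dx": 0,"dy": 0,"dz": -0.001,"turn": 0},{"grip": 0.04,"dx": 0,"dy": 0,"dz": -0.001,"turn": 0}]}}

```text
t: 10.0
tool_pos: [0.585, -0.006, 0.0785]
tool_rot: [[0.0, -0.977, 0.214], [0.0, 0.214, 0.977], [-1.0, -0.0, 0.0]]
contact_force: [-2.5, -0.1, 4.4]
opening: 0.0508
```

```bash
python3 st.py
```

```text
10.0 0.0508 [ 0.585  -0.006   0.0785] yaw -0.2158 F [-2.48 -0.08  4.35] M [0.224 0.565 0.036]
```

Contact came at TCP z≈0.0796, as predicted (0.0798), and the spring preload matches. I'll press down and ease x slightly.

Request:
{"op": "play_rows", "data": {"targets": [{"grip": 0.04,"dx": -0.0003,"dy": 0,"dz": -0.001,"turn": 0},{"grip": 0.04,"dx": -0.0003,"dy": 0,"dz": -0.002,"turn": 0},{"grip": 0.04,"dx": -0.0003,"dy": 0,"dz": -0.003,"turn": 0},{"grip": 0.04,"dx": -0.0003,"dy": 0,"dz": -0.004,"turn": 0},{"grip": 0.04,"dx": -0.0003,"dy": 0,"dz": -0.004,"turn": 0},{"grip": 0.04,"dx": -0.0003,"dy": 0,"dz": -0.004,"turn": 0}]}}

```text
t: 10.6
tool_pos: [0.585, -0.006, 0.0749]
tool_rot: [[0.001, -0.977, 0.214], [0.0, 0.214, 0.977], [-1.0, -0.001, 0.0]]
contact_force: [-2.7, 0.4, 8.0]
opening: 0.0505
```

```bash
python3 st.py
```

```text
10.6 0.0505 [ 0.585  -0.006   0.0749] yaw -0.2158 F [-2.68  0.37  8.03] M [0.313 0.592 0.041]
```

Request:
{"op": "play_rows", "data": {"targets": [{"grip": 0.04,"dx": -0.0005,"dy": 0,"dz": -0.001,"turn": 0},{"grip": 0.04,"dx": -0.001,"dy": 0,"dz": -0.0015,"turn": 0},{"grip": 0.04,"dx": -0.001,"dy": 0,"dz": -0.0015,"turn": 0},{"grip": 0.04,"dx": -0.001,"dy": 0,"dz": -0.0015,"turn": 0}]}}

```text
t: 11.0
tool_pos: [0.5849, -0.006, 0.0741]
tool_rot: [[0.003, -0.977, 0.214], [-0.0, 0.214, 0.977], [-1.0, -0.003, 0.001]]
contact_force: [0.6, 2.0, 8.8]
opening: 0.0509
```

```bash
python3 st.py;  python3 - <<'E'
from h import *
import pickle
S={'scene':eyes.snapshot('scene')}
pickle.dump(S,open('S2.pkl','wb'))
cv2.imwrite('pics/s4.png',cv2.resize(S['scene']['image'][190:255,310:390],None,fx=9,fy=9,interpolation=cv2.INTER_CUBIC))
E
```

```text
11.0 0.0509 [ 0.5849 -0.006   0.0741] yaw -0.2157 F [0.56 1.99 8.79] M [0.426 0.022 0.011]
```

View pics/s4.png

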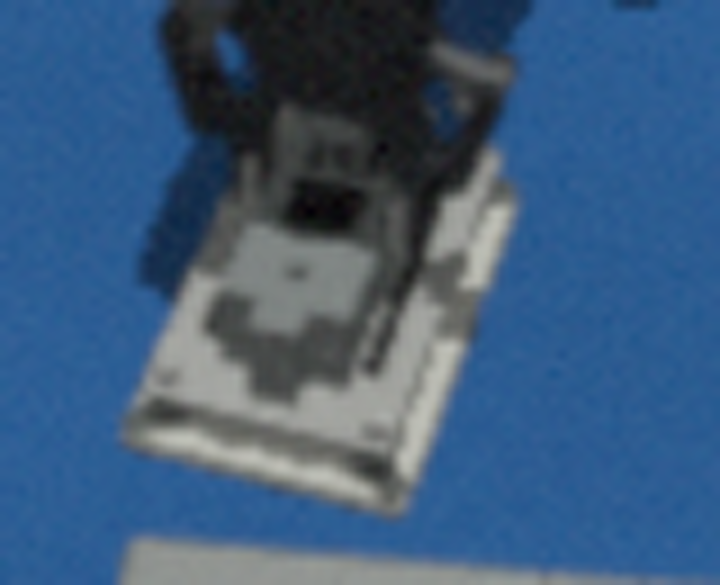

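```bash
cat > zf.py <<'E'
from fit import *
from scipy.ndimage import map_coordinates
import sys
V=np.array([[40,-26],[60,-26],[60,-10],[74,-10],[74,10],[60,10],[60,26],[40,26]])/1e3
pts=[];nn=[]
for a,b in zip(V[:-1],V[1:]):
    L=np.linalg.norm(b-a);t=(b-a)/L;n=np.array([t[1],-t[0]])
    for d in np.arange(.0015,L-.001,.001):pts.append(a+t*d);nn.append(n)
pts=np.array(pts);nn=np.array(nn);FR=np.array([ (20<=i) for i in range(len(pts))])
def run(f,x,y,a):
    s=pickle.load(open(f,'rb'))['scene'];g=cv2.GaussianBlur(s['image'].mean(2),(0,0),.4)
    fr=(np.abs(nn[:,0])>.5)  # +x-facing front edges: bright top vs dark front
    def sc(x,y,a,z,e=.0022):
        c,sn=np.cos(a),np.sin(a);R=np.array([[c,sn],[-sn,c]])
        def smp(P):
            W=np.c_[P@R+[x,y],np.full(len(P),z)];q=np.array([proj(s,w) for w in W]);return map_coordinates(g,[q[:,1],q[:,0]],order=1)
        return np.mean((smp(pts-nn*e)-smp(pts+nn*e))[fr])
    zs=np.arange(.06,.165,.00025);v=[sc(x,y,a,z) for z in zs];i=int(np.argmax(v));print(f,'ztop',zs[i],v[i]);
    return zs[i]
if __name__=='__main__':
    run('S1.pkl',.5848,-.0075,-.217)
    run('S2.pkl',.5853,-.0064,-.216);run('S2.pkl',.5848,-.006,-.216)
E
python3 zf.py
```

```text
S1.pkl ztop 0.15075000000000008 26.267181189115817
S2.pkl ztop 0.07575000000000001 25.82452803777648
S2.pkl ztop 0.07500000000000001 25.635523242047615
```

Geometry puts the sink at about 5.7 mm (no slip: the camera top height tracks the TCP). Force suggests about 7 mm. I'll relieve the y side load and average the readings.

Request:
{"op": "play_rows", "data": {"targets": [{"grip": 0.04,"dx": 0,"dy": 0.0004,"dz": 0,"turn": 0},{"grip": 0.04,"dx": 0,"dy": 0.0005,"dz": 0,"turn": 0},{"grip": 0.04,"dx": 0,"dy": 0.0005,"dz": 0,"turn": 0}]}}

```text
t: 11.35
tool_pos: [0.5849, -0.0059, 0.0741]
tool_rot: [[0.003, -0.977, 0.214], [-0.001, 0.214, 0.977], [-1.0, -0.003, -0.0]]
contact_force: [-0.4, -0.7, 7.7]
opening: 0.051
```

Request:
{"op": "play_rows", "data": {"targets": [{"grip": 0.04,"dx": 0,"dy": 0,"dz": 0,"turn": 0}]}}

```text
t: 11.45
tool_pos: [0.5849, -0.006, 0.0741]
tool_rot: [[0.003, -0.977, 0.214], [-0.001, 0.214, 0.977], [-1.0, -0.003, -0.0]]
contact_force: [-0.7, -0.8, 8.5]
opening: 0.0508
```

Request:
{"op": "play_rows", "data": {"targets": [{"grip": 0.04,"dx": 0,"dy": 0,"dz": 0,"turn": 0}]}}

```text
t: 11.55
tool_pos: [0.5849, -0.006, 0.0741]
tool_rot: [[0.003, -0.977, 0.214], [-0.001, 0.214, 0.977], [-1.0, -0.003, -0.0]]
contact_force: [0.0, -1.0, 8.4]
opening: 0.0507
```

```bash
python3 st.py
```

```text
11.55 0.0507 [ 0.5849 -0.006   0.0741] yaw -0.216 F [ 0.01 -0.96  8.44] M [-0.019  0.062  0.057]
```

Request:
{"op": "play_rows", "data": {"targets": [{"grip": 0.04,"dx": 0,"dy": 0,"dz": -0.001,"turn": 0},{"grip": 0.04,"dx": 0,"dy": 0,"dz": -0.002,"turn": 0},{"grip": 0.04,"dx": 0,"dy": 0,"dz": -0.002,"turn": 0},{"grip": 0.04,"dx": 0,"dy": 0,"dz": -0.002,"turn": 0}]}}

```text
t: 11.95
tool_pos: [0.5849, -0.006, 0.0722]
tool_rot: [[0.003, -0.977, 0.214], [-0.001, 0.214, 0.977], [-1.0, -0.003, -0.0]]
contact_force: [-0.8, -0.9, 10.6]
opening: 0.0507
```

Request:
{"op": "play_rows", "data": {"targets": [{"grip": 0.04,"dx": 0,"dy": 0,"dz": 0,"turn": 0}]}}

```text
t: 12.05
tool_pos: [0.5849, -0.0059, 0.0723]
tool_rot: [[0.003, -0.977, 0.214], [-0.001, 0.214, 0.977], [-1.0, -0.003, -0.0]]
contact_force: [0.3, -0.8, 10.4]
opening: 0.0508
```

Request:
{"op": "play_rows", "data": {"targets": [{"grip": 0.04,"dx": 0,"dy": 0,"dz": 0,"turn": 0}]}}

```text
t: 12.15
tool_pos: [0.5849, -0.006, 0.0723]
tool_rot: [[0.003, -0.977, 0.214], [-0.001, 0.214, 0.977], [-1.0, -0.003, -0.0]]
contact_force: [-0.6, -0.3, 10.0]
opening: 0.0507
```

```bash
python3 st.py;  python3 - <<'E'
from h import *
import pickle
S={'scene':eyes.snapshot('scene')}
pickle.dump(S,open('S3.pkl','wb'))
import zf
zf.run('S3.pkl',.5853,-.0064,-.216);zf.run('S3.pkl',.5848,-.006,-.216)
E
python3 st.py
```

```text
12.15 0.0507 [ 0.5849 -0.006   0.0723] yaw -0.216 F [-0.61 -0.32  9.99] M [-0.063  0.254  0.011]
S3.pkl ztop 0.07375000000000001 24.93589345176604
S3.pkl ztop 0.07300000000000001 24.82005740201314
12.2 0.0505 [ 0.5849 -0.006   0.0723] yaw -0.216 F [-0.15 -0.56  9.87] M [-0.036  0.155  0.055]
```

The measured spring slope is about 1.0 N/mm (text 0.8). That explains the force reading, and geometry gives 7.4 mm. I'll add 0.4 mm, hold and re-check.

Request:
{"op": "play_rows", "data": {"targets": [{"grip": 0.04,"dx": 0,"dy": 0,"dz": -0.0004,"turn": 0},{"grip": 0.04,"dx": 0,"dy": 0,"dz": -0.0004,"turn": 0},{"grip": 0.04,"dx": 0,"dy": 0,"dz": -0.0004,"turn": 0},{"grip": 0.04,"dx": 0,"dy": 0,"dz": -0.0004,"turn": 0},{"grip": 0.04,"dx": 0,"dy": 0,"dz": -0.0004,"turn": 0},{"grip": 0.04,"dx": 0,"dy": 0,"dz": -0.0004,"turn": 0}]}}

```text
t: 12.8
tool_pos: [0.5849, -0.0059, 0.0719]
tool_rot: [[0.003, -0.977, 0.214], [-0.001, 0.214, 0.977], [-1.0, -0.003, -0.0]]
contact_force: [-0.5, -1.3, 9.5]
opening: 0.0506
```

```bash
python3 st.py;  python3 - <<'E'
from h import *
S=eyes.snapshot('scene')
cv2.imwrite('pics/s5.png',cv2.resize(S['image'][150:270,250:410],None,fx=5,fy=5,interpolation=cv2.INTER_CUBIC))
E
python3 st.py
```

```text
12.8 0.0506 [ 0.5849 -0.0059  0.0719] yaw -0.216 F [-0.55 -1.28  9.55] M [0.087 0.292 0.021]
12.85 0.0507 [ 0.5849 -0.0059  0.0719] yaw -0.2159 F [ 0.04 -0.2  10.21] M [-0.016  0.255  0.015]
```

View pics/s5.png

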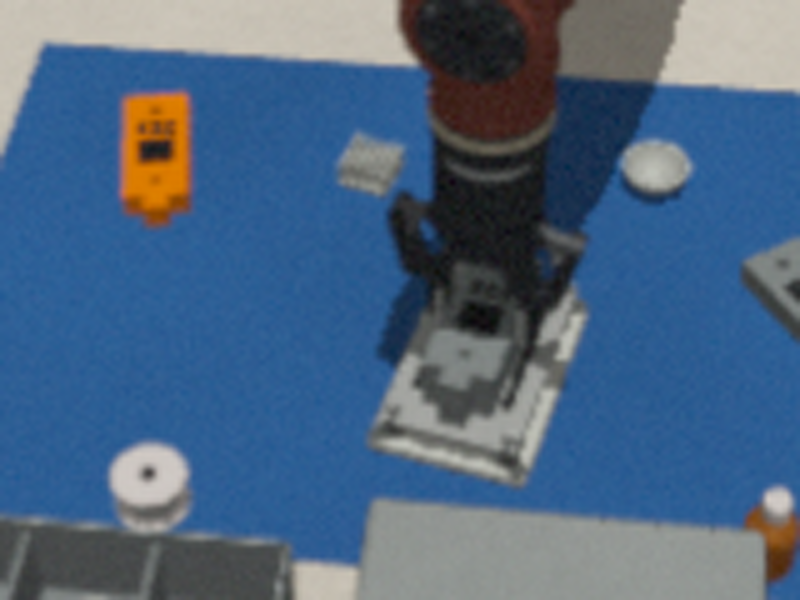

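The housing is closed at crop (470,360), snout over snout, and held pressed with a steady force. The bystanders are where they started. Handing in.

```bash
python3 -c "
from rig import arm
print(arm.close_job())"
```

```text
the job is handed in; nothing more can be done
None
```

The grey upper half with the snout is fitted over both dowels, snout over snout. I pressed the pair down and handed the job in at about 12.9 s of the 38 s, with the arm still gripping and pushing.

- **Seating:** Face contact came at TCP z ≈ 0.0797, against 0.0798 predicted from the grasp height. I eased out small side loads on the way down, and the last reading had almost none (x 0.0 N, y -0.2 N).
- **Sink:** The last TCP height was 0.0719, which is about 7.8 mm below contact. The camera height of the part followed the TCP, so it had not slipped in the grip.
- **Check that disagreed:** The total push was about 11 N after allowing for the part's weight. At the stated 0.8 N/mm that would mean nearer 9 mm. The slope I measured was about 1.0 N/mm, so I relied on the height.
- **Check not made directly:** I could not see the joint line between the halves in the pictures. That the half is fully home rests on the contact height and the force.
- **Other items:** The last scene crop showed the dish, reel, heat sink, bottle and nearer orange look-alike where they started. The short half was only partly in view. The screwdriver and the second orange look-alike were outside that crop and not re-checked, though the arm never moved near the screwdriver.

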